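Close the spray guard and reset the interlock

ROBOT

A 7-joint arm with a two-finger parallel gripper is mounted at the origin on the work surface. World frame = base frame: x ahead of the robot, y to its left, z up, the work surface at z = 0. Lengths are in mm, angles in rad, forces in N, time in s.
With the tool pointing down it reaches from about 350 to 900 mm from the base axis. Payload 8.1 kg.
Tool frame: the origin (TCP) lies at the very end of the fingers, on their centre line; the grasp point (between the pads) lies 19 mm behind it; x points along the fingers, y is the direction in which the jaws open and shut, and the axes are right-handed (so a half turn about x gives the same grasp; the last joint's range is limited). The gripper opens to 85 mm and grips with 20 to 120 N. Pads are 22 mm wide; open, the fingers measure 114 mm over their backs; the gripper's body (76 mm by 85 mm) begins 54 mm behind the grasp point. The pads swing forward as they close: fully open they stand 13 mm farther back than shut.
Start: joints at [-1.247, 0.434, 0.025, 1.573, -0.012, 1.134, -0.075], TCP at [258.753, 568.936, 231.323] pointing down, gripper open.
Joint ranges: [-2.62, 2.62], [-0.44, 2.09], [-1.27, 1.32], [0.08, 2.57], [-1.32, 4.46], [0.12, 2], [-2.74, 2.74]. Speed limits (rad/s): [2.22, 2.22, 3.01, 3.01, 3.14, 3.14, 3.14].

INTERFACE

Orientations are given as [roll, pitch, yaw] about the fixed x, y, z axes, in that order (R = Rz(yaw) Ry(pitch) Rx(roll)).
In Python, from cell import readout, vision, arm gives the robot as it stands.
- The arm moves only by the tool move_arm, never from a script. Its argument "steps" is a list of rows, each an object of numbers: "tx", "ty", "tz": the shift along the tool's x, y, z normalised to -1 to 1, where 1 is 0.075 m; "ax", "ay", "az": the turn, a rotation vector about the tool's x, y, z normalised to -1 to 1, where 1 is 90 degrees. In form: [{"tx": .., "ty": .., "tz": .., "ax": .., "ay": .., "az": ..}, ...]. A call has 1 to 10 rows; each row shifts and turns the commanded pose from where the row before left it, along the tool's axes as they then stand; what a row does not reach is not made up. A row lasts 1/12 s, in which the tool goes at most 41.7 mm and 7.16 degrees, less where a joint would pass 70% of its speed; a pose out of reach is approached as far as the arm can. A call with a number of a shift or a turn outside -1 to 1 is refused whole. A call with a gripper value outside its range is refused whole. "hand" is the closure, from -1 (fully open) to 1 (shut), so that 0 is half open, set as the call begins (left out, the last holds). The fingers move at their own pace and stop on an object; "force" is the grip in N (left out, the last holds). Time passes only in rows, so rows that do not move let the fingers close. It gives the time, the measured TCP pose, the force and the opening at its end, in the units of the state.
- readout.observe(): the state, without advancing time (a new reading comes with each control period).
- vision.snapshot(name): name is "scene" or "side" or "wrist"; returns (picture, depth): 480x640x3 uint8, blue, green, red; 480x640 float32, mm along the optical axis (not along the pixel's ray), 0 where there is no reading.
- vision.camera_model(name): a dict with "fx", "fy", "cx", "cy" (pixels), "R" (3x3) and "t" (3): a world point X has camera coordinates R X + t; the wrist camera has in their place "hand_eye" (4x4, takes a point from camera to tool coordinates, whose origin is the TCP and whose axes are the tool frame's). Camera axes: x right, y down, z forward; pixel columns grow to the right and rows downward; lengths in mm; the calibration is good to about 2 mm. The wrist camera is an equidistant fisheye: a pixel r from the principal point sees the ray r / f radians off the axis. A picture is of the moment at which its call begins: read the wrist's pose just before it. camera_model takes no time and is no camera call.
- arm.hand_in(): hands the job in, once; it reports no verdict.
Trained networks look in the newest picture that a camera, given by its name, has taken for a name from the list of things; names that differ only in an ending like _2 or _b are one class to them, and where a whole thing is asked for, a point or a joint stands for the part that bears it (a point fixed in the world has none). Each returns a list of dicts, best first, with "conf" (0 to 1); they miss things now and then, are a little off and sometimes report something else, mostly with a low value. They report only what shows in the picture. A call takes as long as a camera call.
- vision.find_in(thing, camera): "position" ([column, row] in pixels, amid what is visible of it).
- vision.cut_out(thing, camera): "region" (480x640 bool, what is visible of it) and "position" ([column, row] in pixels, amid what is visible of it).
- vision.tip_of(thing, camera): "position" ([column, row] in pixels: a listed point, or the origin of a listed thing).
The state is a dict: "time": time; "joint_positions": joint angles; "dq": joint speeds; "joint_efforts": joint torques, N m; "tool_pos": TCP position; "orientation": TCP orientation; "ft_force": force on the tool from outside, world axes, zero at the start; "ft_torque": the same for the moment, N m; "gripper_width": opening from 0.0 (shut) to 1.0 (fully open).
Only numpy, scipy, OpenCV 4.12 (cv2) and the standard library are available. Lean on these libraries where they do the work, as an engineer would, in place of code of your own. Each camera call takes 0.05 s, during which the arm holds its last target.

TASK

Put the coating station back in service: push the clear sliding guard fully shut, so that it stands in front of the spray nozzle, then press the two round black reset buttons of the operator console together, keep both fully down for about three seconds, and let them up again. Work with the fingertips only: lift nothing, never press one reset button down on its own, and work none of the other controls. Leave the console and the loose parts where they stand.

Things in the scene. Friction and masses are not known exactly. Their poses are not given: they have to be found in the camera images.
- console: Operator console, a loose 2 to 3.3 kg sheet-metal box on rubber feet, 260 mm wide (y), 170 mm deep (x), 55 mm high at its front (-x), 101 mm at its back; origin at the centre of its underside, z up. Its flat face slopes up towards +x by 15 degrees: normal (-0.259, 0, 0.966) in its frame. Along it from +y to -y: red mushroom stop, lamps, selector and square keys, then two round black reset buttons.
- reset_a_top (a point): Centre of the top of the inner reset button (round, black, 24 mm across, in a 31 mm steel collar): console (-0.0147, -0.040, 0.0925) at rest. The top stands 18 mm off the face at rest, 13 mm fully pressed; the collar 10 mm. The point moves with the button; its z axis is the face normal. Nothing else within 25 mm of the button's centre.
- reset_b_top (a point): The same for the outer reset button, 50 mm from reset_a along the console's -y; in the console's frame at (-0.0147, -0.090, 0.0925).
- reset_a (a joint): Travel of the inner reset button in m, pressed into the face: 0 at rest, 0.005 fully down. It springs back when let go. It starts to move at 1.2 N and is fully down at 4 N. Counts as down above 0.0035.
- reset_b (a joint): The same for the outer reset button; both together take 8 N to be fully down.
- estop (a joint): Travel of the red mushroom emergency stop (40 mm across, its top 37 mm above the face, centred at console (0, 0.082)): 0 at rest, 0.005 pressed. Leave at 0.
- key_start (a joint): Travel of the square cycle-start key (18 mm, its top 13 mm above the face, centred at console (-0.045, 0.034)). Leave at 0.
- key_stop (a joint): Travel of the square cycle-stop key (18 mm, its top 13 mm above the face, centred at console (-0.045, 0)). Leave at 0.
- cell: Coating cell, fixed: slotted aluminium base 260 (x) by 320 (y) by 20 mm; origin under its centre, z up, front towards -x. A black block (top at 88 mm) stands at (0.005, 0.060) under the spray head (68 mm across, its front at x = -0.034), hung from a column at (0.10, 0.060); all 285 mm high. On a rail along the front, at x = -0.095, runs the guard: a clear upright panel 140 mm long, top at 150 mm.
- guard (a joint): How far the guard has been slid, in m, towards the cell's +y: 0 fully open, 0.14 fully shut in front of the nozzle, against its stop. It starts between 0 and 0.05. It stays where it is left; about 2 N moves it. Counts as shut above 0.135.
- guard_pull (a point): Point on the axis of the guard's pull, an upright round steel bar 12 mm thick in the middle of the guard's length, 40 mm in front (-x) of the panel's middle, from 58 to 144 mm above the bench. The point is 119 mm above the bench, at cell (-0.135, -0.08 + guard value, 0.119). Both sides of the bar along y are free; 31 mm between bar and panel's frame.
- jar: Loose glass jar with a white cap, 42 mm across, 55 mm tall, standing in front of the console; origin at the centre of its base. Leave alone.
- wrench: Loose steel wrench, 120 mm long, 8 mm thick, lying on the back of the cell's base; origin under its middle, x along it. Leave alone.
- spare_nozzle: Loose brass nozzle, 26 mm across, 46 mm tall, standing on the cell's base behind the open guard; origin at the centre of its base. Leave alone.
- spare_holder: Loose black holder block, 50 x 30 x 30 mm, on the bench behind the console; origin at the centre of its base. Leave alone.

How it is judged:
By the outcome, as a careful person would: the job done as asked, in the order asked, and still so for the second after the job is handed in, with the robot touching nothing.
It also fails if it takes over 54 s, if anything falls off the work surface, if the arm or the gripper's body presses on something with over 40 N, if the wrist force passes 120 N, or if a joint passes its speed limit or range.

## Working session

There is one attempt and no reset: what is moved stays moved. The work goes in short steps, Python scripts to look and compute and a tool call to move; the robot and the scene stay as the last step left them, time stands still between calls to the robot, and variables do not carry over. Pictures are saved under pics/ and viewed, and the job is handed in when it is done.

Besides the shell and the picture viewer there is one more tool, called after "Emit:" by a JSON object that holds its "api" and its "payload". move_arm: Moves the arm, as the interface text tells. Scaled input: -1 to 1 covers 0.075 m each way for a shift and 90 degrees each way for a turn. Its arguments: {"type":"object","properties":{"steps":{"type":"array","items":{"type":"object","properties":{"tx":{"type":"number","minimum":-1,"maximum":1},"ty":{"type":"number","minimum":-1,"maximum":1},"tz":{"type":"number","minimum":-1,"maximum":1},"ax":{"type":"number","minimum":-1,"maximum":1},"ay":{"type":"number","minimum":-1,"maximum":1},"az":{"type":"number","minimum":-1,"maximum":1}}}},"hand":{"type":"number"},"force":{"type":"number"}},"required":["steps"]}

```bash
mkdir -p pics; ls; cat > h.py <<'E'
import numpy as np, cv2
from cell import readout, vision, arm
def ray_pt(cam,uv,depth):
    m=vision.camera_model(cam); R=np.array(m['R']);t=np.array(m['t']).ravel()
    c=np.array([(uv[0]-m['cx'])/m['fx'],(uv[1]-m['cy'])/m['fy'],1])*depth
    return R.T@(c-t)
def ray(cam,uv):
    m=vision.camera_model(cam); R=np.array(m['R']);t=np.array(m['t']).ravel()
    d=R.T@np.array([(uv[0]-m['cx'])/m['fx'],(uv[1]-m['cy'])/m['fy'],1]); return -R.T@t,d
def at_z(cam,uv,z):
    o,d=ray(cam,uv); return o+d*(z-o[2])/d[2]
def proj(cam,X):
    m=vision.camera_model(cam); c=np.array(m['R'])@np.array(X)+np.array(m['t']).ravel()
    return [m['fx']*c[0]/c[2]+m['cx'],m['fy']*c[1]/c[2]+m['cy']]
E
python3 - <<'E'
from h import *
s=readout.observe(); print({k:np.round(v,3) for k,v in s.items()})
for c in ['scene','side']:
    p,d=vision.snapshot(c); cv2.imwrite(f'pics/{c}0.png',p); np.save(f'{c}0.npy',d)
    for th in ['reset_a_top','reset_b_top','guard_pull','console','cell','jar']:
        print(c,th,[(np.round(x['position'],1),round(x['conf'],2)) for x in vision.tip_of(th,c)])
print(readout.observe()['time'])
E
```

```text
pics
{'time': np.float64(0.0), 'joint_positions': array([-1.247,  0.435,  0.025,  1.574, -0.012,  1.134, -0.075]), 'dq': array([-0.001,  0.   ,  0.001, -0.001,  0.   , -0.001, -0.001]), 'joint_efforts': array([ 1.0000e-03, -6.7047e+01,  1.0250e+00, -3.1622e+01,  1.6000e-02,
        1.2000e-02,  0.0000e+00]), 'tool_pos': array([258.521, 568.468, 230.524]), 'orientation': array([-1.489,  1.569, -1.916]), 'ft_force': array([-0.575, -0.397,  0.639]), 'ft_torque': array([0.061, 0.017, 0.015]), 'gripper_width': np.float64(0.999)}
scene reset_a_top [(array([390. , 249.2]), 0.62), (array([422.4, 257. ]), 0.6)]
scene reset_b_top [(array([390.2, 247.1]), 0.5)]
scene guard_pull []
scene console [(array([431.5, 310.4]), 0.7)]
scene cell [(array([246.4, 241.6]), 0.56)]
scene jar [(array([449.8, 265. ]), 0.84)]
side reset_a_top [(array([256.7, 203.3]), 0.39)]
side reset_b_top [(array([257.8, 205. ]), 0.72), (array([354.9, 399.1]), 0.62), (array([272.2, 213.5]), 0.56)]
side guard_pull [(array([244.6, 337.3]), 0.78)]
side console [(array([259. , 225.1]), 0.62)]
side cell [(array([321.5, 346. ]), 0.91), (array([206.2, 242.4]), 0.75)]
side jar [(array([205.1, 244.3]), 0.84)]
0.7
```

View pics/scene0.png

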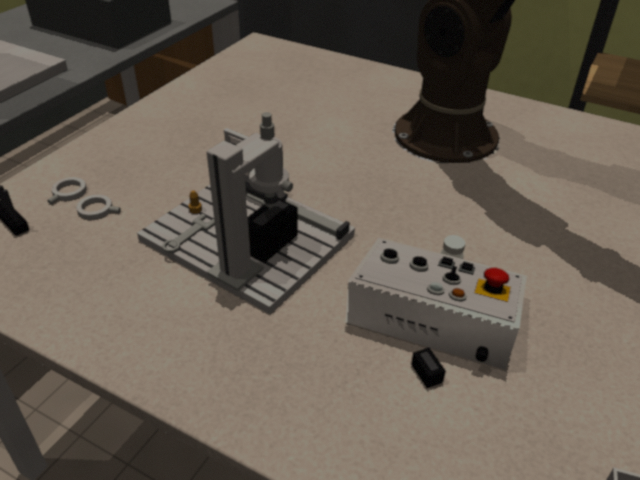

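View pics/side0.png

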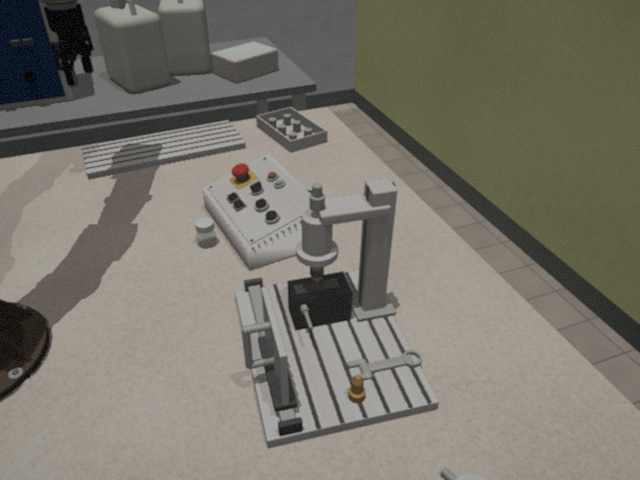

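The scene picture shows the cell in the middle (base around (245,240)) and the console on the right (stop at (496,275), reset buttons at (420,263) and (390,255)). The side picture shows the guard at (265,350), the console at (262,205) and the buttons at (261,205) and (272,216). I'll zoom in for precise pixels.

```bash
python3 - <<'E'
import cv2
a=cv2.imread('pics/scene0.png');b=cv2.imread('pics/side0.png')
cv2.imwrite('pics/z1.png',cv2.resize(a[220:370,340:540],None,fx=4,fy=4,interpolation=cv2.INTER_CUBIC))
cv2.imwrite('pics/z2.png',cv2.resize(b[150:270,190:330],None,fx=5,fy=5,interpolation=cv2.INTER_CUBIC))
cv2.imwrite('pics/z3.png',cv2.resize(b[250:450,220:450],None,fx=3,fy=3,interpolation=cv2.INTER_CUBIC))
cv2.imwrite('pics/z4.png',cv2.resize(a[120:310,130:370],None,fx=3,fy=3,interpolation=cv2.INTER_CUBIC))
E
```

```text
(no output)
```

View pics/z1.png

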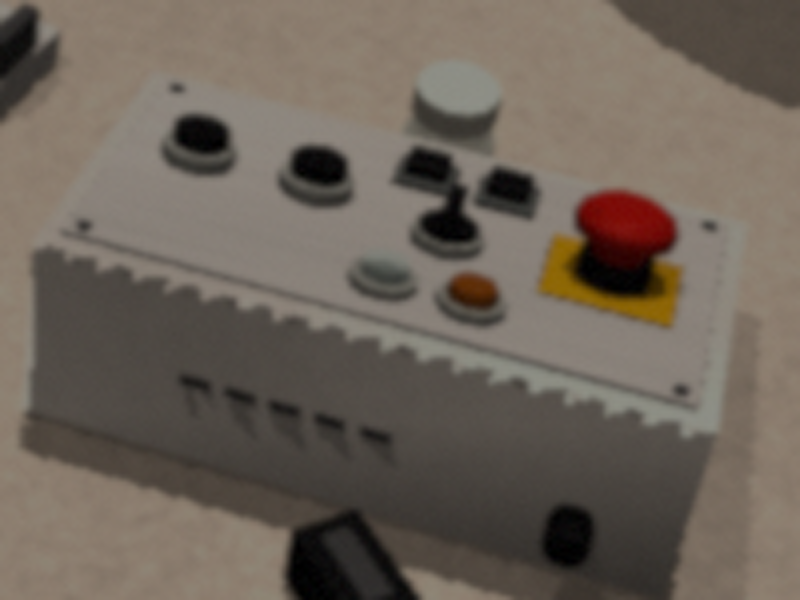

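View pics/z2.png

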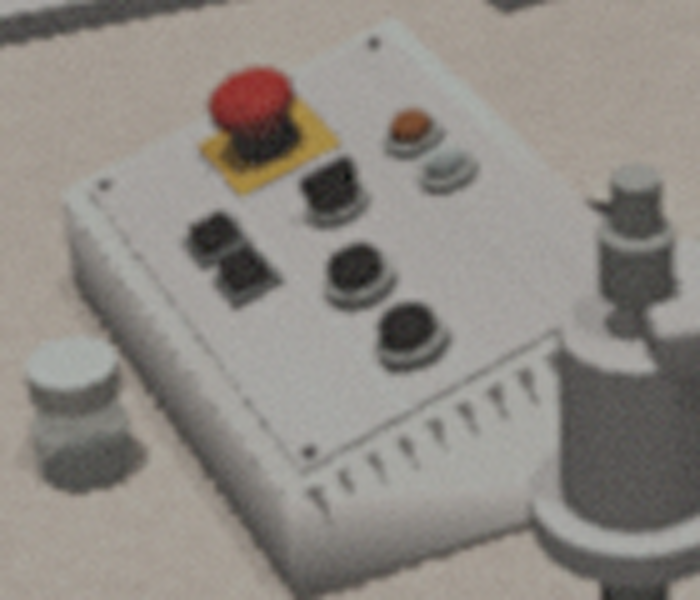

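View pics/z3.png

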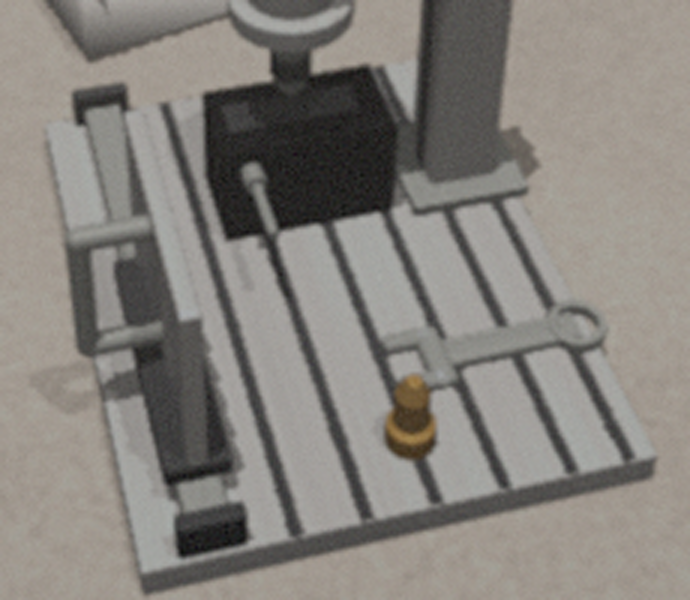

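View pics/z4.png

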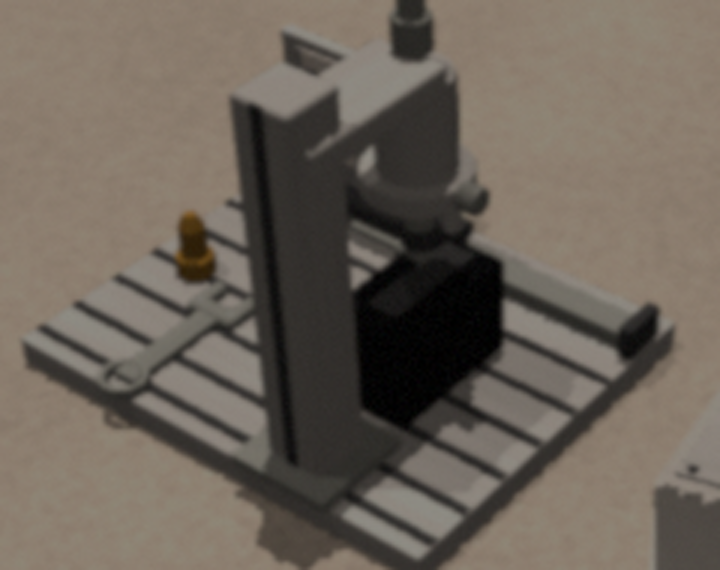

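```bash
python3 - <<'E'
from h import *
from scipy.optimize import least_squares
def u(off,k,p): return [(p[0]+.5)/k-.5+off[0],(p[1]+.5)/k-.5+off[1]]
S1=lambda *p:u((340,220),4,p); D1=lambda *p:u((190,150),5,p); D2=lambda *p:u((220,250),3,p); S2=lambda *p:u((130,120),3,p)
A=[-14.7,-40,92.5];B=[-14.7,-90,92.5];E=[-9.6,82,113.7];K1=[-48.4,34,78.5];K2=[-48.4,0,78.5]
con=[('scene',S1(202,132),B),('scene',S1(318,163),A),('scene',S1(627,213),E),('scene',S1(512,183),K1),('scene',S1(430,162),K2),
('side',D1(408,325),B),('side',D1(356,265),A),('side',D1(252,92),E),('side',D1(214,234),K1),('side',D1(248,272),K2)]
cel=[('side',D2(143,575),[-130,-160,20]),('side',D2(653,460),[130,-160,20]),('side',D2(45,125),[-130,160,20]),
('scene',S2(25,342),[130,-160,20]),('scene',S2(428,554),[130,160,20]),('scene',S2(672,325),[-130,160,20]),('scene',S2(235,203),[-130,-160,20])]
def W(q,P):
    c,s=np.cos(q[2]),np.sin(q[2]);return [q[0]+c*P[0]-s*P[1],q[1]+s*P[0]+c*P[1],P[2]]
def fit(L,x0):
    f=lambda q:np.array([np.array(proj(c,W(q,P)))-uv for c,uv,P in L]).ravel()
    r=least_squares(f,x0,loss='soft_l1'); print(np.round(r.x,3)); print(np.round(f(r.x).reshape(-1,2),1).tolist()); return r.x
for c in ('scene','side'):
  print(c,np.round(np.linalg.inv(np.array(vision.camera_model(c)['R']))@-np.array(vision.camera_model(c)['t']).ravel()))
print(at_z('scene',con[0][1],92)[:2],at_z('scene',con[2][1],113)[:2],at_z('side',con[0][1],92)[:2],at_z('side',con[2][1],113)[:2])
g=at_z('scene',con[0][1],92); 
q=fit(con,[g[0],g[1],0]); c=fit(cel,[*at_z('scene',[246,242],20)[:2],0])
print('A',W(q,A),'B',W(q,B))
for gv in (0,25,50,140):
  print(gv,W(c,[-135,-80+gv,119]),[np.round((np.array(proj('side',W(c,[-135,-80+gv,z])))-[220,250]+.5)*3-.5) for z in (58,144)])
print('nozzle',W(c,[5,60,88]))
np.save('q.npy',q);np.save('c.npy',c)
E
```

```text
scene [1302.  353.  767.]
side [ 317. -765.  691.]
[564.65533687  93.86890336] [548.89454591 263.61109936] [ 723.93294602 -103.99169822] [ 847.66349819 -239.23783721]
[566.477 183.553 -31.296]
[[-0.3, -1.2], [0.2, -1.0], [0.5, -1.0], [-0.3, -0.5], [-0.2, -0.6], [0.2, -0.8], [0.5, -0.8], [0.4, -1.4], [0.9, -1.5], [0.0, -1.5]]
[ 5.60733e+02 -1.95434e+02 -1.07000e-01]
[[-0.0, 0.3], [1.9, -2.1], [-1.3, -0.0], [-1.5, -0.6], [-1.4, 1.7], [1.9, -1.8], [21.1, -16.8]]
A [np.float64(556.6752070810572), np.float64(142.07968226079942), 92.5] B [np.float64(562.6658814104256), np.float64(92.43986133969368), 92.5]
0 [np.float64(417.9420404191375), np.float64(-260.5153834478883), 119] [array([ 97., 390.]), array([ 84., 268.])]
25 [np.float64(420.61945961557996), np.float64(-235.65916840121395), 119] [array([ 88., 351.]), array([ 75., 229.])]
50 [np.float64(423.2968788120223), np.float64(-210.80295335453957), 119] [array([ 80., 314.]), array([ 66., 193.])]
140 [np.float64(432.935587919215), np.float64(-121.32057918651182), 119] [array([ 53., 193.]), array([39., 75.])]
nozzle [np.float64(572.1303921805916), np.float64(-136.31412668658928), 88]
```

```bash
cat >> h.py <<'E'
from scipy.spatial.transform import Rotation as Ro
def pose():
    s=readout.observe(); return np.array(s['tool_pos']),Ro.from_euler('xyz',s['orientation']).as_matrix(),s
def togo(target,Rt=None):
    p,R,s=pose(); d=R.T@(np.array(target)-p); print('t',np.round(s['time'],2),'pos',np.round(p,1),'F',np.round(s['ft_force'],1),'w',round(float(s['gripper_width']),3))
    print('shift units (75mm)',np.round(d/75,3))
    if Rt is not None: print('turn units',np.round(Ro.from_matrix(R.T@Rt).as_rotvec()/(np.pi/2),4))
E
python3 - <<'E'
from h import *
from scipy.optimize import least_squares
def u(off,k,p): return [(p[0]+.5)/k-.5+off[0],(p[1]+.5)/k-.5+off[1]]
D2=lambda *p:u((220,250),3,p); S2=lambda *p:u((130,120),3,p)
cel=[('side',D2(143,575),[-130,-160,20]),('side',D2(653,460),[130,-160,20]),('side',D2(45,125),[-130,160,20]),
('scene',S2(25,342),[130,-160,20]),('scene',S2(428,554),[130,160,20]),('scene',S2(672,325),[-130,160,20])]
def W(q,P):
    c,s=np.cos(q[2]),np.sin(q[2]);return [q[0]+c*P[0]-s*P[1],q[1]+s*P[0]+c*P[1],P[2]]
f=lambda q:np.array([np.array(proj(c,W(q,P)))-uv for c,uv,P in cel]).ravel()
r=least_squares(f,[560,-195,-.1]); print(r.x,np.round(f(r.x).reshape(-1,2),1).tolist())
c=r.x
for gv in (0,25,50,140):
  print(gv,np.round(W(c,[-135,-80+gv,119])),[np.round((np.array(proj('side',W(c,[-135,-80+gv,z])))-[220,250]+.5)*3-.5) for z in (58,144)])
np.save('c.npy',c)
p,R,s=pose(); print(R.round(3))
E
```

```text
[ 5.60086683e+02 -1.95559990e+02 -1.11161301e-01] [[-1.0, 0.3], [1.4, -1.5], [-1.3, -0.2], [-1.2, -1.1], [-1.7, 1.5], [2.0, -1.8]]
0 [ 417. -260.  119.] [array([ 95., 390.]), array([ 82., 268.])]
25 [ 420. -235.  119.] [array([ 86., 351.]), array([ 73., 229.])]
50 [ 423. -210.  119.] [array([ 78., 314.]), array([ 65., 192.])]
140 [ 433. -121.  119.] [array([ 52., 193.]), array([38., 74.])]
[[ 0.     0.414  0.91 ]
 [ 0.     0.91  -0.414]
 [-1.     0.     0.   ]]
```

Emit:
{"api": "move_arm", "payload": {"steps": [{"ax": -0.067},{"ax": -0.067},{"ax": -0.067},{"ty": -0.44,"tz": 0.2},{"ty": -0.44,"tz": 0.2},{"ty": -0.44,"tz": 0.2},{"ty": -0.44,"tz": 0.2},{"ty": -0.44,"tz": 0.2},{"ty": -0.44,"tz": 0.2},{"ty": -0.44,"tz": 0.2}], "hand": 1, "force": 40}}

```text
schema error: expected keys tx, ty, tz, ax, ay, az
```

Emit:
{"api": "move_arm", "payload": {"steps": [{"ty": -0.44,"tz": 0.2},{"ty": -0.44,"tz": 0.2},{"ty": -0.44,"tz": 0.2},{"ty": -0.44,"tz": 0.2},{"ty": -0.44,"tz": 0.2},{"ty": -0.3},{"ty": -0.44},{"ty": -0.44}]}}

```text
schema error: expected keys tx, ty, tz, ax, ay, az
```

```bash
python3 - <<'E'
from h import *
yaw=-.111; Rt=np.array([[0,-np.sin(yaw),np.cos(yaw)],[0,np.cos(yaw),np.sin(yaw)],[-1,0,0]])
print(np.linalg.det(Rt))
togo([414.5,-285,230],Rt)
E
```

```text
1.0000000000000002
t 0.7 pos [258.8 568.9 231.3] F [ 0.4  0.2 -0.2] w 0.996
shift units (75mm) [ 0.017 -9.504  6.604]
turn units [-2.011e-01  0.000e+00 -1.000e-04]
```

All six keys are needed in each row.

Emit:
{"api": "move_arm", "payload": {"steps": [{"tx": 0,"ty": 0,"tz": 0,"ax": -0.067,"ay": 0,"az": 0},{"tx": 0,"ty": 0,"tz": 0,"ax": -0.067,"ay": 0,"az": 0},{"tx": 0,"ty": 0,"tz": 0,"ax": -0.067,"ay": 0,"az": 0},{"tx": 0,"ty": -0.44,"tz": 0.2,"ax": 0,"ay": 0,"az": 0},{"tx": 0,"ty": -0.44,"tz": 0.2,"ax": 0,"ay": 0,"az": 0},{"tx": 0,"ty": -0.44,"tz": 0.2,"ax": 0,"ay": 0,"az": 0},{"tx": 0,"ty": -0.44,"tz": 0.2,"ax": 0,"ay": 0,"az": 0},{"tx": 0,"ty": -0.44,"tz": 0.2,"ax": 0,"ay": 0,"az": 0},{"tx": 0,"ty": -0.44,"tz": 0.2,"ax": 0,"ay": 0,"az": 0},{"tx": 0,"ty": -0.44,"tz": 0.2,"ax": 0,"ay": 0,"az": 0}], "hand": 1, "force": 40}}

```text
time: 1.53
tool_pos: [337.8, 326.0, 231.5]
orientation: [1.086, 1.57, 0.975]
ft_force: [0.7, -0.4, 0.0]
gripper_width: -0.0
```

Emit:
{"api": "move_arm", "payload": {"steps": [{"tx": 0,"ty": -0.44,"tz": 0.2,"ax": 0,"ay": 0,"az": 0},{"tx": 0,"ty": -0.44,"tz": 0.2,"ax": 0,"ay": 0,"az": 0},{"tx": 0,"ty": -0.44,"tz": 0.2,"ax": 0,"ay": 0,"az": 0},{"tx": 0,"ty": -0.44,"tz": 0.2,"ax": 0,"ay": 0,"az": 0},{"tx": 0,"ty": -0.44,"tz": 0.2,"ax": 0,"ay": 0,"az": 0},{"tx": 0,"ty": -0.44,"tz": 0,"ax": 0,"ay": 0,"az": 0}]}}

```text
time: 2.03
tool_pos: [392.2, 120.6, 231.8]
orientation: [0.316, 1.568, 0.203]
ft_force: [0.3, -1.2, -0.1]
gripper_width: 0.0
```

```bash
python3 - <<'E'
from h import *
yaw=-.111; Rt=np.array([[0,-np.sin(yaw),np.cos(yaw)],[0,np.cos(yaw),np.sin(yaw)],[-1,0,0]])
togo([414.5,-285,230],Rt)
E
```

```text
t 2.03 pos [392.2 120.6 231.8] F [ 0.3 -1.2 -0.1] w 0.0
shift units (75mm) [ 0.022 -5.34   0.904]
turn units [-0.0012  0.0015 -0.0005]
```

Emit:
{"api": "move_arm", "payload": {"steps": [{"tx": 0,"ty": -0.44,"tz": 0.075,"ax": 0,"ay": 0,"az": 0},{"tx": 0,"ty": -0.44,"tz": 0.075,"ax": 0,"ay": 0,"az": 0},{"tx": 0,"ty": -0.44,"tz": 0.075,"ax": 0,"ay": 0,"az": 0},{"tx": 0,"ty": -0.44,"tz": 0.075,"ax": 0,"ay": 0,"az": 0},{"tx": 0,"ty": -0.44,"tz": 0.075,"ax": 0,"ay": 0,"az": 0},{"tx": 0,"ty": -0.44,"tz": 0.075,"ax": 0,"ay": 0,"az": 0},{"tx": 0,"ty": -0.44,"tz": 0.075,"ax": 0,"ay": 0,"az": 0},{"tx": 0,"ty": -0.44,"tz": 0.075,"ax": 0,"ay": 0,"az": 0},{"tx": 0,"ty": -0.44,"tz": 0.075,"ax": 0,"ay": 0,"az": 0},{"tx": 0,"ty": -0.44,"tz": 0.075,"ax": 0,"ay": 0,"az": 0}]}}

```text
time: 2.87
tool_pos: [409.3, -213.2, 231.7]
orientation: [0.085, 1.57, -0.025]
ft_force: [1.3, -0.6, 0.0]
gripper_width: 0.002
```

Emit:
{"api": "move_arm", "payload": {"steps": [{"tx": 0,"ty": -0.44,"tz": 0.075,"ax": 0,"ay": 0,"az": 0},{"tx": 0,"ty": -0.44,"tz": 0.075,"ax": 0,"ay": 0,"az": 0},{"tx": 0,"ty": 0,"tz": 0,"ax": 0,"ay": 0,"az": 0},{"tx": 0,"ty": 0,"tz": 0,"ax": 0,"ay": 0,"az": 0}]}}

```text
time: 3.2
tool_pos: [412.7, -280.4, 231.3]
orientation: [-1.683, 1.57, -1.798]
ft_force: [0.2, 0.4, -0.1]
gripper_width: 0.001
```

```bash
python3 - <<'E'
from h import *
yaw=-.111; Rt=np.array([[0,-np.sin(yaw),np.cos(yaw)],[0,np.cos(yaw),np.sin(yaw)],[-1,0,0]])
togo([414.5,-285,105],Rt)
for c in ['wrist','side']:
    p,d=vision.snapshot(c); cv2.imwrite(f'pics/{c}1.png',p)
    print([(np.round(x['position'],1),round(x['conf'],2)) for x in vision.tip_of('guard_pull',c)])
m=vision.camera_model('wrist'); print(m)
E
```

```text
t 3.2 pos [ 412.7 -280.4  231.3] F [ 0.2  0.4 -0.1] w 0.001
shift units (75mm) [ 1.684 -0.056  0.031]
turn units [-0.0025 -0.0001  0.0006]
[(array([380.7, 239.9]), 0.6)]
[(array([245.7, 336.6]), 0.59), (array([356.8, 395.3]), 0.44)]
{'fx': 371.64829954431775, 'fy': 371.64829954431775, 'cx': 321.52369626607623, 'cy': 242.3237940785808, 'hand_eye': array([[ 2.85957518e-04, -3.14291745e-01,  9.49326402e-01,
        -1.43219594e+02],
       [ 9.99999835e-01,  5.63356600e-04, -1.14712012e-04,
        -3.92571700e-01],
       [-4.98756255e-04,  9.49326278e-01,  3.14291854e-01,
        -8.13632380e+01],
       [ 0.00000000e+00,  0.00000000e+00,  0.00000000e+00,
         1.00000000e+00]])}
```

View pics/wrist1.png

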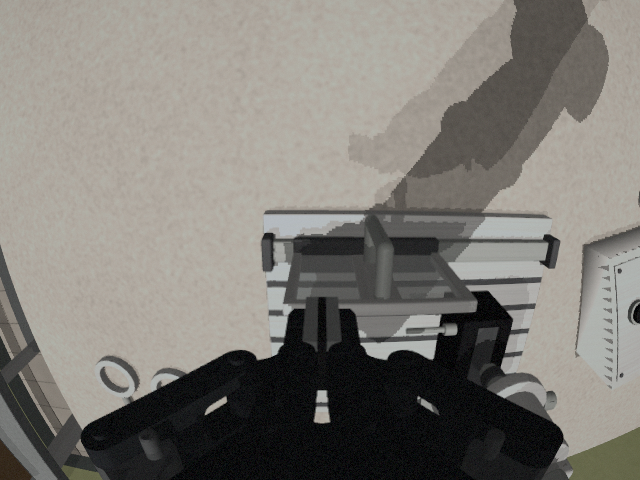

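View pics/side1.png

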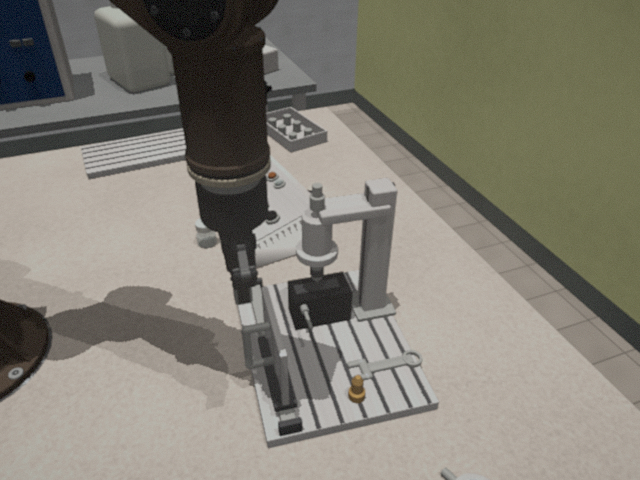

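```bash
cat >> h.py <<'E'
def wproj(X,p,R):
    m=vision.camera_model('wrist'); H=np.array(m['hand_eye']); xt=R.T@(np.array(X)-p); c=H[:3,:3].T@(xt-H[:3,3])
    th=np.arctan2(np.hypot(c[0],c[1]),c[2]); ph=np.arctan2(c[1],c[0]); return np.round([m['cx']+m['fx']*th*np.cos(ph),m['cy']+m['fx']*th*np.sin(ph)],1)
def W(q,P):
    c,s=np.cos(q[2]),np.sin(q[2]);return [q[0]+c*P[0]-s*P[1],q[1]+s*P[0]+c*P[1],P[2]]
E
python3 - <<'E'
from h import *
p,R,s=pose(); c=np.load('c.npy')
for g in (0,15,25,35): print(g,[wproj(W(c,[-135,-80+g,z]),p,R) for z in (58,119,144)],W(c,[-135,-80+g,119]))
print('corners',[wproj(W(c,P),p,R) for P in ([-130,-160,20],[-130,160,20])],wproj(p,p,R))
p=cv2.imread('pics/wrist1.png'); cv2.imwrite('pics/z5.png',cv2.resize(p[190:370,240:500],None,fx=3,fy=3,interpolation=cv2.INTER_CUBIC))
E
```

```text
0 [array([341.5, 219. ]), array([345.9, 240.4]), array([348.2, 252.1])] [np.float64(417.0453099432552), np.float64(-260.0903366905847), 119]
15 [array([358.5, 219.1]), array([366.4, 240.5]), array([370.8, 252.1])] [np.float64(418.70929757057087), np.float64(-245.18291755861753), 119]
25 [array([369.7, 219.2]), array([380. , 240.5]), array([385.6, 252.1])] [np.float64(419.81862265544794), np.float64(-235.2446381373061), 119]
35 [array([380.8, 219.2]), array([393.4, 240.5]), array([400.2, 252.1])] [np.float64(420.92794774032507), np.float64(-225.30635871599466), 119]
corners [array([258.5, 214.2]), array([549.8, 218.2])] [322.4 315.5]
```

View pics/z5.png

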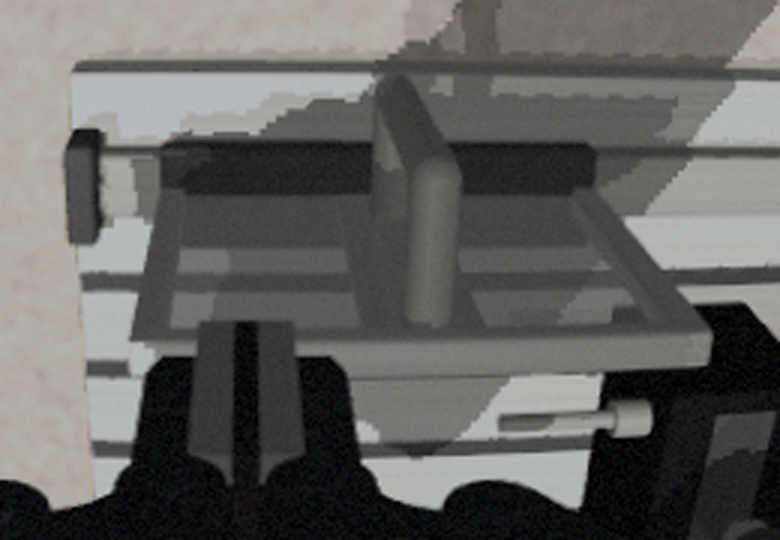

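The wrist picture shows the bar from (371,217) to (385,245), which matches the estimate for a guard value of 25 mm. The fingertips at (322,315) are left of it (−y). Lowering now.

Emit:
{"api": "move_arm", "payload": {"steps": [{"tx": 0.3,"ty": 0,"tz": 0,"ax": 0,"ay": 0,"az": 0},{"tx": 0.3,"ty": 0,"tz": 0,"ax": 0,"ay": 0,"az": 0},{"tx": 0.3,"ty": 0,"tz": 0,"ax": 0,"ay": 0,"az": 0},{"tx": 0.3,"ty": 0,"tz": 0,"ax": 0,"ay": 0,"az": 0},{"tx": 0.3,"ty": 0,"tz": 0,"ax": 0,"ay": 0,"az": 0},{"tx": 0.1,"ty": 0,"tz": 0,"ax": 0,"ay": 0,"az": 0},{"tx": 0,"ty": 0.1,"tz": 0,"ax": 0,"ay": 0,"az": 0},{"tx": 0,"ty": 0.1,"tz": 0,"ax": 0,"ay": 0,"az": 0}]}}

```text
time: 4.07
tool_pos: [415.1, -262.8, 111.8]
orientation: [1.929, 1.571, 1.817]
ft_force: [0.0, 0.2, -0.2]
gripper_width: 0.003
```

```bash
python3 - <<'E'
from h import *
p,d=vision.snapshot('side'); cv2.imwrite('pics/side2.png',cv2.resize(p[150:450,150:450],None,fx=2,fy=2))
togo([433,-121,110])
E
```

```text
t 4.12 pos [ 415.8 -261.1  112.1] F [0.5 2.6 0.2] w -0.002
shift units (75mm) [0.03  1.882 0.025]
```

View pics/side2.png

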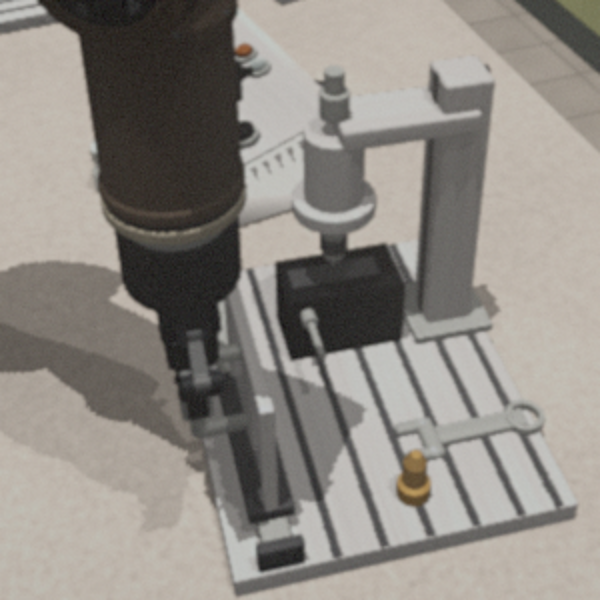

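Emit:
{"api": "move_arm", "payload": {"steps": [{"tx": 0,"ty": 0.1,"tz": 0,"ax": 0,"ay": 0,"az": 0},{"tx": 0,"ty": 0.13,"tz": 0,"ax": 0,"ay": 0,"az": 0},{"tx": 0,"ty": 0.13,"tz": 0,"ax": 0,"ay": 0,"az": 0},{"tx": 0,"ty": 0.13,"tz": 0,"ax": 0,"ay": 0,"az": 0},{"tx": 0,"ty": 0.13,"tz": 0,"ax": 0,"ay": 0,"az": 0},{"tx": 0,"ty": 0.13,"tz": 0,"ax": 0,"ay": 0,"az": 0},{"tx": 0,"ty": 0.13,"tz": 0,"ax": 0,"ay": 0,"az": 0},{"tx": 0,"ty": 0.13,"tz": 0,"ax": 0,"ay": 0,"az": 0},{"tx": 0,"ty": 0.13,"tz": 0,"ax": 0,"ay": 0,"az": 0},{"tx": 0,"ty": 0.13,"tz": 0,"ax": 0,"ay": 0,"az": 0}]}}

```text
time: 4.95
tool_pos: [425.6, -167.9, 111.3]
orientation: [-1.069, 1.571, -1.18]
ft_force: [1.7, -3.3, 0.2]
gripper_width: 0.001
```

Emit:
{"api": "move_arm", "payload": {"steps": [{"tx": 0,"ty": 0.08,"tz": 0,"ax": 0,"ay": 0,"az": 0},{"tx": 0,"ty": 0.06,"tz": 0,"ax": 0,"ay": 0,"az": 0},{"tx": 0,"ty": 0.06,"tz": 0,"ax": 0,"ay": 0,"az": 0},{"tx": 0,"ty": 0.04,"tz": 0,"ax": 0,"ay": 0,"az": 0}]}}

```text
time: 5.28
tool_pos: [427.3, -150.5, 111.2]
orientation: [3.009, 1.57, 2.898]
ft_force: [1.4, -2.6, -0.8]
gripper_width: -0.001
```

Emit:
{"api": "move_arm", "payload": {"steps": [{"tx": 0,"ty": 0.04,"tz": 0,"ax": 0,"ay": 0,"az": 0}]}}

```text
time: 5.37
tool_pos: [427.6, -147.9, 111.2]
orientation: [-2.995, 1.571, -3.106]
ft_force: [1.3, -3.0, -0.7]
gripper_width: 0.002
```

Emit:
{"api": "move_arm", "payload": {"steps": [{"tx": 0,"ty": 0.04,"tz": 0,"ax": 0,"ay": 0,"az": 0}]}}

```text
time: 5.45
tool_pos: [427.9, -145.0, 111.2]
orientation: [-2.921, 1.571, -3.033]
ft_force: [0.5, -1.4, 0.3]
gripper_width: 0.003
```

Emit:
{"api": "move_arm", "payload": {"steps": [{"tx": 0,"ty": 0.04,"tz": 0,"ax": 0,"ay": 0,"az": 0}]}}

```text
time: 5.53
tool_pos: [428.3, -142.0, 111.2]
orientation: [-2.798, 1.571, -2.91]
ft_force: [0.3, -2.3, -0.9]
gripper_width: -0.0
```

Emit:
{"api": "move_arm", "payload": {"steps": [{"tx": 0,"ty": 0.03,"tz": 0,"ax": 0,"ay": 0,"az": 0}]}}

```text
time: 5.62
tool_pos: [428.6, -139.8, 111.2]
orientation: [-2.195, 1.571, -2.307]
ft_force: [-0.2, -12.6, -2.2]
gripper_width: 0.003
```

Emit:
{"api": "move_arm", "payload": {"steps": [{"tx": 0,"ty": 0.03,"tz": 0,"ax": 0,"ay": 0,"az": 0}]}}

```text
time: 5.7
tool_pos: [428.6, -139.7, 111.3]
orientation: [-1.393, 1.568, -1.505]
ft_force: [-1.4, -19.4, -4.5]
gripper_width: 0.0
```

Emit:
{"api": "move_arm", "payload": {"steps": [{"tx": 0,"ty": 0.03,"tz": 0,"ax": 0,"ay": 0,"az": 0}]}}

```text
time: 5.78
tool_pos: [428.6, -139.5, 111.3]
orientation: [-1.374, 1.566, -1.489]
ft_force: [-2.9, -28.7, -6.7]
gripper_width: -0.001
```

Force jumped at y ≈ -139.8, which is where the stop was expected. Backing off and rising.

Emit:
{"api": "move_arm", "payload": {"steps": [{"tx": 0,"ty": -0.12,"tz": 0,"ax": 0,"ay": 0,"az": 0},{"tx": 0,"ty": -0.2,"tz": 0,"ax": 0,"ay": 0,"az": 0},{"tx": 0,"ty": 0,"tz": 0,"ax": 0,"ay": 0,"az": 0},{"tx": -0.4,"ty": 0,"tz": 0,"ax": 0,"ay": 0,"az": 0},{"tx": -0.4,"ty": 0,"tz": 0,"ax": 0,"ay": 0,"az": 0},{"tx": -0.4,"ty": 0,"tz": 0,"ax": 0,"ay": 0,"az": 0},{"tx": -0.4,"ty": 0,"tz": 0,"ax": 0,"ay": 0,"az": 0},{"tx": 0,"ty": 0,"tz": 0,"ax": 0,"ay": 0,"az": 0}]}}

```text
time: 6.45
tool_pos: [428.8, -159.3, 236.0]
orientation: [0.117, 1.564, 0.005]
ft_force: [1.4, -0.3, 0.1]
gripper_width: 0.002
```

```bash
python3 - <<'E'
from h import *
p,R,s=pose(); c=np.load('c.npy')
w,d=vision.snapshot('wrist')
for g in (135,140): print(g,[wproj(W(c,[-135,-80+g,z]),p,R) for z in (58,119,144)])
w=cv2.resize(w,None,fx=1.25,fy=1.25); cv2.imwrite('pics/wrist3.png',w); print(p)
E
```

```text
135 [array([359.5, 213.9]), array([367.6, 234.5]), array([371.9, 245.6])]
140 [array([365., 214.]), array([374.3, 234.5]), array([379.2, 245.6])]
[ 428.79046634 -159.34004872  236.04799184]
```

View pics/wrist3.png

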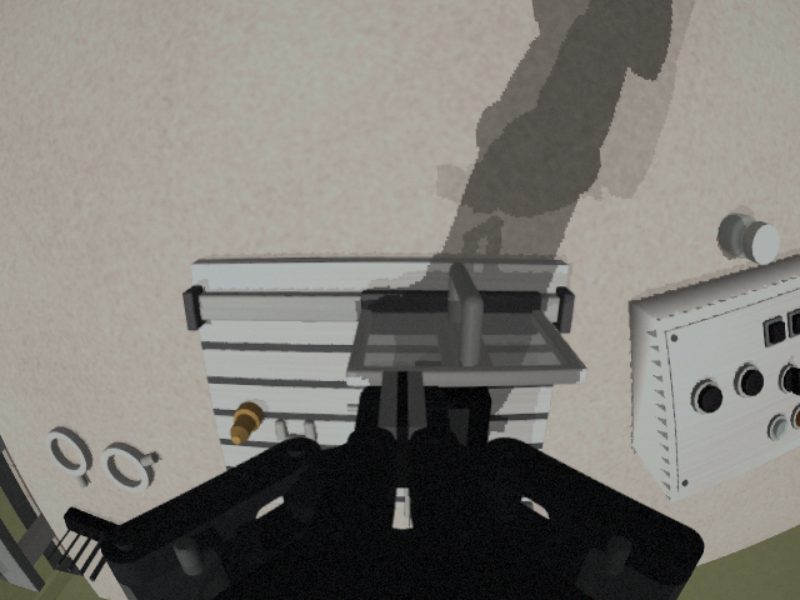

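```bash
cat >> h.py <<'E'
def contarget(q,off,y=-65,x=-14.7):
    Rc=Ro.from_euler('z',q[2]).as_matrix(); n=np.array([-np.sin(np.radians(15)),0,np.cos(np.radians(15))])
    xt=-Rc@n; yt=Rc@[0,1,0]; Rt=np.c_[xt,yt,np.cross(xt,yt)]
    return np.array(W(q,[x,y,92.5]))+Rc@n*off,Rt
E
python3 - <<'E'
from h import *
q=np.load('q.npy'); q[2]+=10*np.pi; np.save('q.npy',q); print(q)
T,Rt=contarget(q,70); print(T,Rt.round(3)); togo(T,Rt)
c=np.load('c.npy');print('nozzle head',W(c,[-34,60,0]),W(c,[-34,94,0]),W(c,[34,94,0]))
E
```

```text
[5.66476775e+02 1.83552797e+02 1.20102014e-01]
[541.68372078 115.08907095 160.11480784] [[ 0.257 -0.12   0.959]
 [ 0.031  0.993  0.116]
 [-0.966  0.     0.259]]
t 6.5 pos [ 428.  -158.8  233.8] F [-0.3 -0.7 -0.4] w 0.002
shift units (75mm) [0.991 3.795 1.099]
turn units [-0.1459 -0.1628  0.0189]
nozzle head [np.float64(532.9524832867802), np.float64(-132.1586081494833), 0] [np.float64(536.7241885753623), np.float64(-98.36845811702443), 0] [np.float64(604.30448864028), np.float64(-105.91186869418874), 0]
```

Emit:
{"api": "move_arm", "payload": {"steps": [{"tx": 0,"ty": 0.4,"tz": 0,"ax": 0,"ay": 0,"az": 0},{"tx": 0,"ty": 0.4,"tz": 0,"ax": 0,"ay": 0,"az": 0},{"tx": 0,"ty": 0.4,"tz": 0,"ax": 0,"ay": 0,"az": 0},{"tx": 0,"ty": 0.4,"tz": 0,"ax": 0,"ay": 0,"az": 0},{"tx": 0,"ty": 0.4,"tz": 0,"ax": 0,"ay": 0,"az": 0},{"tx": 0,"ty": 0.4,"tz": 0,"ax": 0,"ay": 0,"az": 0},{"tx": 0,"ty": 0.4,"tz": 0,"ax": 0,"ay": 0,"az": 0},{"tx": 0,"ty": 0.4,"tz": 0,"ax": 0,"ay": 0,"az": 0},{"tx": 0,"ty": 0.4,"tz": 0,"ax": 0,"ay": 0,"az": 0}], "hand": 0.15}}

```text
time: 7.25
tool_pos: [455.2, 111.0, 230.2]
orientation: [-2.94, 1.568, -3.051]
ft_force: [0.6, -0.4, -0.3]
gripper_width: 0.421
```

Emit:
{"api": "move_arm", "payload": {"steps": [{"tx": 0,"ty": 0,"tz": 0,"ax": -0.049,"ay": -0.054,"az": 0.006},{"tx": 0,"ty": 0,"tz": 0,"ax": -0.049,"ay": -0.054,"az": 0.006},{"tx": 0,"ty": 0,"tz": 0,"ax": -0.048,"ay": -0.054,"az": 0.006},{"tx": 0,"ty": 0,"tz": 0,"ax": 0,"ay": 0,"az": 0}]}}

```text
time: 7.58
tool_pos: [452.2, 108.8, 228.9]
orientation: [-0.008, 1.317, 0.117]
ft_force: [-0.3, 0.0, -1.1]
gripper_width: 0.423
```

```bash
python3 - <<'E'
from h import *
q=np.load('q.npy')
T,Rt=contarget(q,70);togo(T,Rt)
p,d=vision.snapshot('side'); cv2.imwrite('pics/side4.png',p); cv2.imwrite('pics/z6.png',cv2.resize(p[250:450,220:450],None,fx=3,fy=3,interpolation=cv2.INTER_CUBIC))
c=np.load('c.npy')
for gv in (130,135,140):
  print(gv,[np.round((np.array(proj('side',W(c,[-135,-80+gv,z])))-[220,250]+.5)*3-.5) for z in (58,144)])
E
```

```text
t 7.58 pos [452.2 108.8 228.9] F [-0.3  0.  -1.1] w 0.423
shift units (75mm) [ 1.188 -0.064  0.925]
turn units [ 0.0034 -0.005   0.0004]
130 [array([ 55., 205.]), array([41., 86.])]
135 [array([ 53., 199.]), array([39., 80.])]
140 [array([ 52., 193.]), array([38., 74.])]
```

View pics/z6.png

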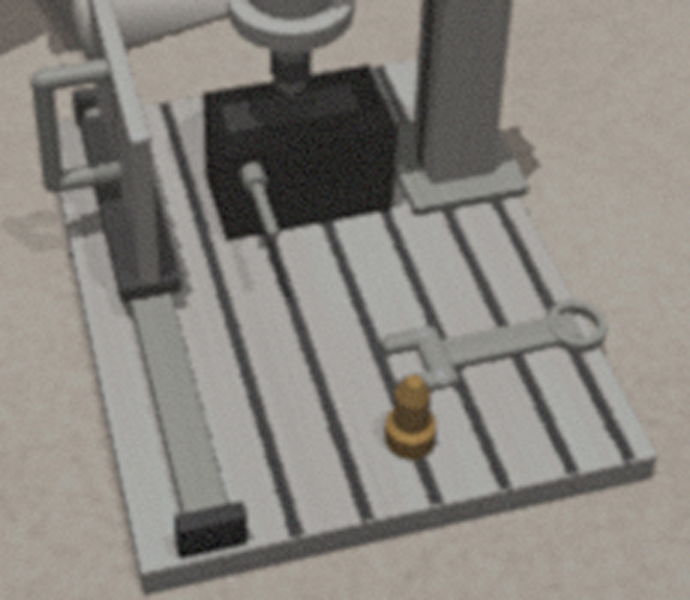

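The side picture shows the guard fully shut: its bar runs from (235,276) to (238,313), which matches the 140 mm prediction. Moving to hover over the buttons.

Emit:
{"api": "move_arm", "payload": {"steps": [{"tx": 0,"ty": -0.02,"tz": 0.23,"ax": 0.003,"ay": -0.005,"az": 0},{"tx": 0,"ty": -0.02,"tz": 0.23,"ax": 0,"ay": 0,"az": 0},{"tx": 0,"ty": -0.02,"tz": 0.23,"ax": 0,"ay": 0,"az": 0},{"tx": 0,"ty": 0,"tz": 0.23,"ax": 0,"ay": 0,"az": 0},{"tx": 0.3,"ty": 0,"tz": 0,"ax": 0,"ay": 0,"az": 0},{"tx": 0.3,"ty": 0,"tz": 0,"ax": 0,"ay": 0,"az": 0},{"tx": 0.3,"ty": 0,"tz": 0,"ax": 0,"ay": 0,"az": 0},{"tx": 0.28,"ty": 0,"tz": 0,"ax": 0,"ay": 0,"az": 0},{"tx": 0,"ty": 0,"tz": 0,"ax": 0,"ay": 0,"az": 0},{"tx": 0,"ty": 0,"tz": 0,"ax": 0,"ay": 0,"az": 0}]}}

```text
time: 8.47
tool_pos: [545.9, 114.7, 162.5]
orientation: [-0.002, 1.312, 0.11]
ft_force: [-0.4, -0.5, 0.6]
gripper_width: 0.424
```

```bash
python3 - <<'E'
from h import *
q=np.load('q.npy')
T,Rt=contarget(q,70);togo(T,Rt)
p,R,s=pose()
w,d=vision.snapshot('wrist'); cv2.imwrite('pics/wrist5.png',w);cv2.imwrite('pics/z7.png',cv2.resize(w[150:400,200:450],None,fx=3,fy=3,interpolation=cv2.INTER_CUBIC)[:600]) 
for n,P in dict(A=[-14.7,-40,92.5],B=[-14.7,-90,92.5],E=[-9.6,82,113.7],K1=[-48.4,34,78.5],K2=[-48.4,0,78.5]).items():
    print(n,wproj(W(q,P),p,R))
sc,d=vision.snapshot('scene');cv2.imwrite('pics/scene5.png',cv2.resize(sc[100:400,300:600],None,fx=2,fy=2))
E
```

```text
t 8.47 pos [545.9 114.7 162.5] F [-0.4 -0.5  0.6] w 0.424
shift units (75mm) [ 0.017  0.011 -0.061]
turn units [-0.0045 -0.0017  0.0016]
A [364.2 251.1]
B [283.  251.5]
E [547.6 273.7]
K1 [478.8 193.8]
K2 [428.9 192.4]
```

View pics/wrist5.png

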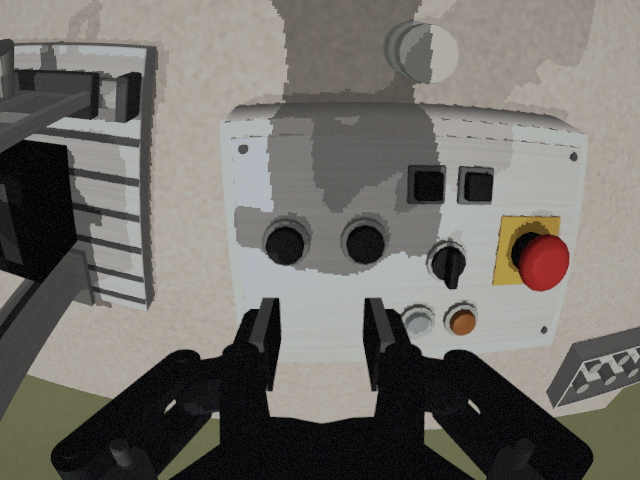

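View pics/z7.png

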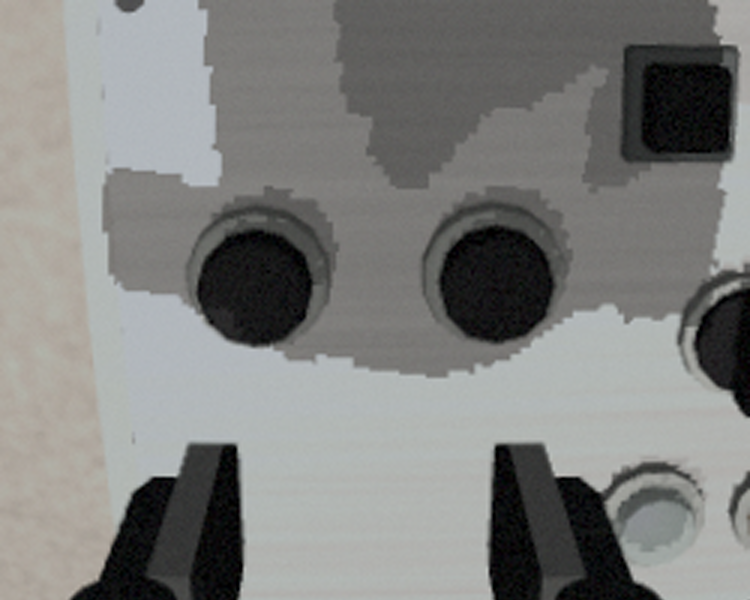

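View pics/scene5.png

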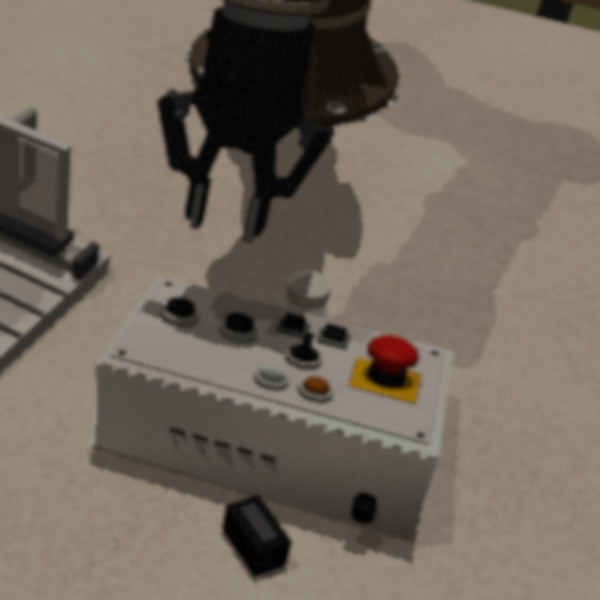

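The wrist picture shows buttons A at (365,244) and B at (285,246), with the fingers straddling symmetrically below them. I'll apply a small correction, open the fingers slightly and descend.

Emit:
{"api": "move_arm", "payload": {"steps": [{"tx": 0,"ty": 0.02,"tz": -0.09,"ax": -0.004,"ay": -0.002,"az": 0.002},{"tx": 0.2,"ty": 0,"tz": 0,"ax": 0,"ay": 0,"az": 0},{"tx": 0.2,"ty": 0,"tz": 0,"ax": 0,"ay": 0,"az": 0},{"tx": 0.2,"ty": 0,"tz": 0,"ax": 0,"ay": 0,"az": 0},{"tx": 0,"ty": 0,"tz": 0,"ax": 0,"ay": 0,"az": 0},{"tx": 0,"ty": 0,"tz": 0,"ax": 0,"ay": 0,"az": 0},{"tx": 0,"ty": 0,"tz": 0,"ax": 0,"ay": 0,"az": 0}], "hand": 0.08}}

```text
time: 9.15
tool_pos: [551.3, 117.5, 119.7]
orientation: [0.008, 1.303, 0.129]
ft_force: [1.1, 0.3, 0.5]
gripper_width: 0.459
```

```bash
python3 - <<'E'
from h import *
q=np.load('q.npy')
T,Rt=contarget(q,0);togo(T,Rt)
p,R,s=pose()
w,d=vision.snapshot('wrist'); cv2.imwrite('pics/wrist6.png',w);cv2.imwrite('pics/z8.png',cv2.resize(w[200:400,200:450],None,fx=3,fy=3,interpolation=cv2.INTER_CUBIC)) 
for n,P in dict(A=[-14.7,-40,92.5],B=[-14.7,-90,92.5]).items():
    print(n,wproj(W(q,P),p,R))
sc,d=vision.snapshot('side');cv2.imwrite('pics/side6.png',cv2.resize(sc[130:280,180:330],None,fx=4,fy=4,interpolation=cv2.INTER_CUBIC))
E
```

```text
t 9.15 pos [551.3 117.5 119.7] F [1.1 0.3 0.5] w 0.459
shift units (75mm) [ 0.379 -0.017  0.01 ]
turn units [ 0.0006  0.0038 -0.0016]
A [368.1 288.7]
B [270.8 288.7]
```

View pics/z8.png

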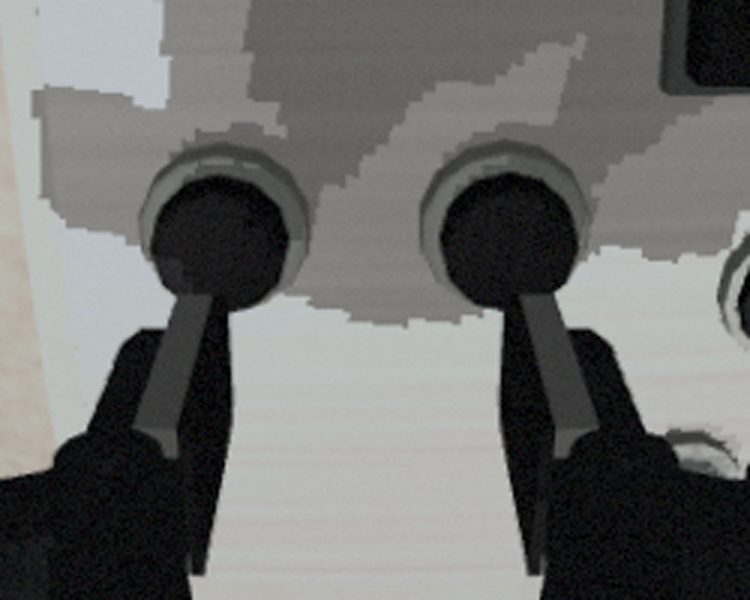

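View pics/side6.png

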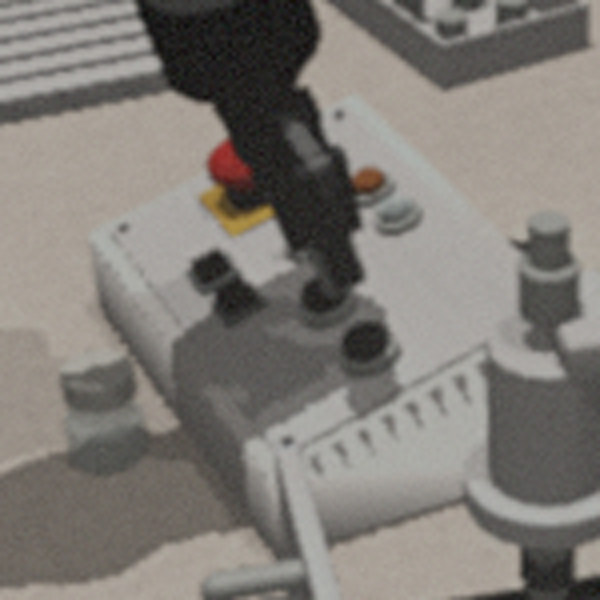

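Emit:
{"api": "move_arm", "payload": {"steps": [{"tx": 0.15,"ty": 0,"tz": 0,"ax": 0,"ay": 0,"az": 0},{"tx": 0.15,"ty": 0,"tz": 0,"ax": 0,"ay": 0,"az": 0},{"tx": 0,"ty": 0,"tz": 0,"ax": 0,"ay": 0,"az": 0},{"tx": 0,"ty": 0,"tz": 0,"ax": 0,"ay": 0,"az": 0},{"tx": 0,"ty": 0,"tz": 0,"ax": 0,"ay": 0,"az": 0}]}}

```text
time: 9.67
tool_pos: [556.9, 117.8, 96.4]
orientation: [0.005, 1.305, 0.126]
ft_force: [0.1, 0.1, 0.4]
gripper_width: 0.462
```

```bash
python3 - <<'E'
from h import *
q=np.load('q.npy')
T,Rt=contarget(q,0);togo(T,Rt)
w,d=vision.snapshot('wrist');cv2.imwrite('pics/z9.png',cv2.resize(w[200:400,200:450],None,fx=3,fy=3,interpolation=cv2.INTER_CUBIC)) 
sc,d=vision.snapshot('scene');cv2.imwrite('pics/s9.png',cv2.resize(sc[170:320,340:540],None,fx=4,fy=4,interpolation=cv2.INTER_CUBIC))
E
```

```text
t 9.67 pos [556.9 117.8  96.4] F [0.1 0.1 0.4] w 0.462
shift units (75mm) [ 0.059 -0.012  0.021]
turn units [ 0.0006  0.0024 -0.001 ]
```

View pics/z9.png

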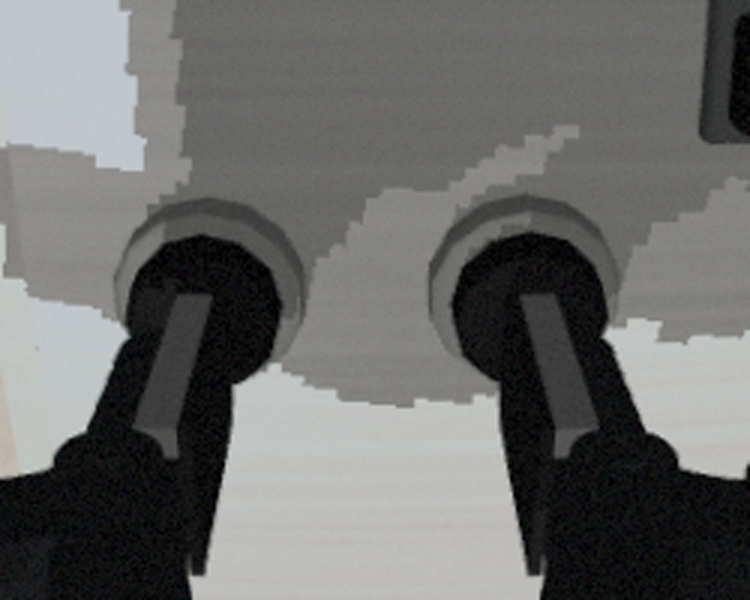

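View pics/s9.png

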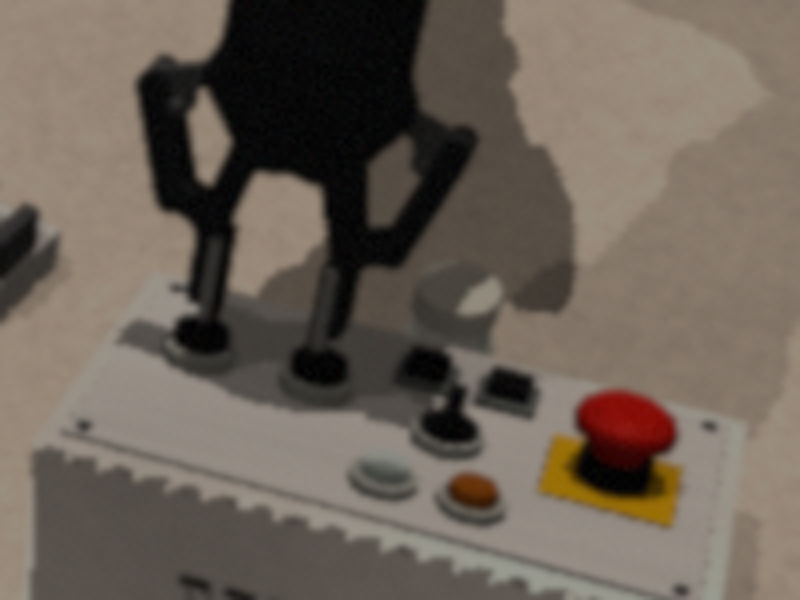

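The fingertips stand over both buttons, at about (266,300) and (379,300). Pressing slowly.

Emit:
{"api": "move_arm", "payload": {"steps": [{"tx": 0.04,"ty": 0,"tz": 0,"ax": 0,"ay": 0,"az": 0},{"tx": 0.02,"ty": 0,"tz": 0,"ax": 0,"ay": 0,"az": 0},{"tx": 0,"ty": 0,"tz": 0,"ax": 0,"ay": 0,"az": 0}]}}

```text
time: 10.02
tool_pos: [558.2, 118.2, 92.2]
orientation: [0.006, 1.304, 0.127]
ft_force: [0.5, 0.2, 0.2]
gripper_width: 0.462
```

Emit:
{"api": "move_arm", "payload": {"steps": [{"tx": 0.02,"ty": 0,"tz": 0,"ax": 0,"ay": 0,"az": 0},{"tx": 0,"ty": 0,"tz": 0,"ax": 0,"ay": 0,"az": 0}]}}

```text
time: 10.18
tool_pos: [558.7, 118.3, 91.0]
orientation: [0.006, 1.304, 0.128]
ft_force: [-1.5, -0.4, 2.2]
gripper_width: 0.459
```

Emit:
{"api": "move_arm", "payload": {"steps": [{"tx": 0.02,"ty": 0,"tz": 0,"ax": 0,"ay": 0,"az": 0},{"tx": 0,"ty": 0,"tz": 0,"ax": 0,"ay": 0,"az": 0}]}}

```text
time: 10.35
tool_pos: [559.1, 118.3, 89.6]
orientation: [0.006, 1.304, 0.128]
ft_force: [-1.5, -0.1, 4.3]
gripper_width: 0.457
```

Emit:
{"api": "move_arm", "payload": {"steps": [{"tx": 0.02,"ty": 0,"tz": 0,"ax": 0,"ay": 0,"az": 0},{"tx": 0.02,"ty": 0,"tz": 0,"ax": 0,"ay": 0,"az": 0},{"tx": 0.01,"ty": 0,"tz": 0,"ax": 0,"ay": 0,"az": 0},{"tx": 0.01,"ty": 0,"tz": 0,"ax": 0,"ay": 0,"az": 0}]}}

```text
time: 10.68
tool_pos: [560.0, 118.5, 86.3]
orientation: [0.009, 1.304, 0.13]
ft_force: [-16.9, -2.0, 35.3]
gripper_width: 0.459
```

Emit:
{"api": "move_arm", "payload": {"steps": [{"tx": 0.01,"ty": 0,"tz": 0,"ax": 0,"ay": 0,"az": 0},{"tx": 0,"ty": 0,"tz": 0,"ax": 0,"ay": 0,"az": 0}]}}

```text
time: 10.85
tool_pos: [560.1, 118.4, 86.3]
orientation: [0.011, 1.304, 0.132]
ft_force: [-17.3, -2.5, 36.3]
gripper_width: 0.459
```

Emit:
{"api": "move_arm", "payload": {"steps": [{"tx": -0.01,"ty": 0,"tz": 0,"ax": 0,"ay": 0,"az": 0},{"tx": 0,"ty": 0,"tz": 0,"ax": 0,"ay": 0,"az": 0}]}}

```text
time: 11.02
tool_pos: [560.0, 118.5, 86.4]
orientation: [0.009, 1.304, 0.13]
ft_force: [-13.0, -2.6, 24.6]
gripper_width: 0.46
```

```bash
python3 - <<'E'
from h import *
p,R,s=pose(); print(s['time'],p,'F tool',R.T@s['ft_force'],'M tool',R.T@s['ft_torque'])
sc,d=vision.snapshot('scene');cv2.imwrite('pics/s10.png',cv2.resize(sc[170:320,340:540],None,fx=4,fy=4,interpolation=cv2.INTER_CUBIC))
w,d=vision.snapshot('wrist');cv2.imwrite('pics/z10.png',cv2.resize(w[200:400,200:450],None,fx=3,fy=3,interpolation=cv2.INTER_CUBIC)) 
E
```

```text
11.0167 [559.98233695 118.4753492   86.41726094] F tool [-27.24780457  -0.92782309  -6.21695016] M tool [-0.05645745  1.52412829 -0.1178265 ]
```

View pics/s10.png

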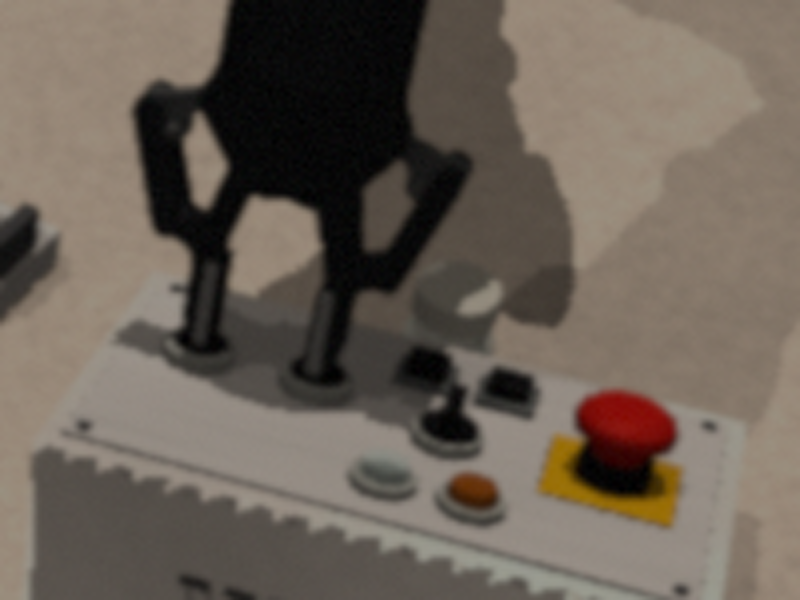

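View pics/z10.png

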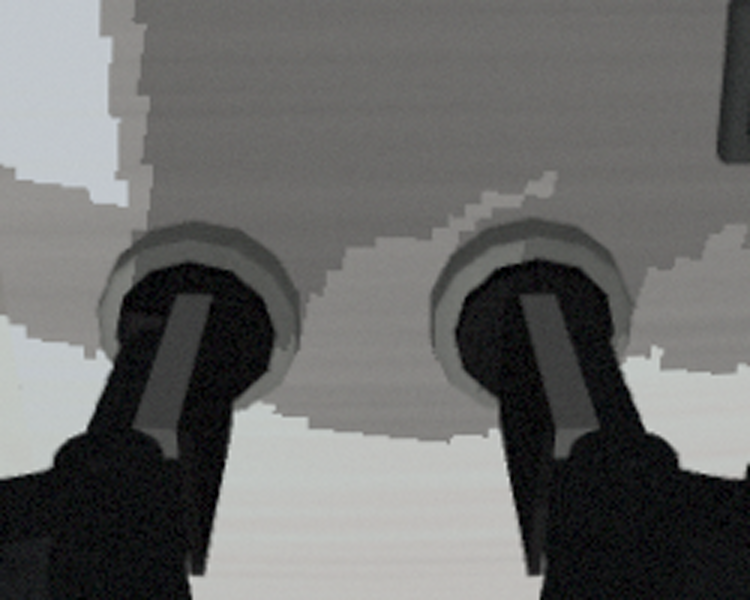

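Both buttons are down and the load is balanced, with a small moment about tool z. Holding.

Emit:
{"api": "move_arm", "payload": {"steps": [{"tx": 0,"ty": 0,"tz": 0,"ax": 0,"ay": 0,"az": 0},{"tx": 0,"ty": 0,"tz": 0,"ax": 0,"ay": 0,"az": 0},{"tx": 0,"ty": 0,"tz": 0,"ax": 0,"ay": 0,"az": 0},{"tx": 0,"ty": 0,"tz": 0,"ax": 0,"ay": 0,"az": 0},{"tx": 0,"ty": 0,"tz": 0,"ax": 0,"ay": 0,"az": 0},{"tx": 0,"ty": 0,"tz": 0,"ax": 0,"ay": 0,"az": 0},{"tx": 0,"ty": 0,"tz": 0,"ax": 0,"ay": 0,"az": 0},{"tx": 0,"ty": 0,"tz": 0,"ax": 0,"ay": 0,"az": 0},{"tx": 0,"ty": 0,"tz": 0,"ax": 0,"ay": 0,"az": 0},{"tx": 0,"ty": 0,"tz": 0,"ax": 0,"ay": 0,"az": 0}]}}

```text
time: 11.95
tool_pos: [560.0, 118.5, 86.4]
orientation: [0.009, 1.304, 0.13]
ft_force: [-12.6, -2.5, 25.5]
gripper_width: 0.456
```

Emit:
{"api": "move_arm", "payload": {"steps": [{"tx": 0,"ty": 0,"tz": 0,"ax": 0,"ay": 0,"az": 0},{"tx": 0,"ty": 0,"tz": 0,"ax": 0,"ay": 0,"az": 0},{"tx": 0,"ty": 0,"tz": 0,"ax": 0,"ay": 0,"az": 0},{"tx": 0,"ty": 0,"tz": 0,"ax": 0,"ay": 0,"az": 0},{"tx": 0,"ty": 0,"tz": 0,"ax": 0,"ay": 0,"az": 0},{"tx": 0,"ty": 0,"tz": 0,"ax": 0,"ay": 0,"az": 0},{"tx": 0,"ty": 0,"tz": 0,"ax": 0,"ay": 0,"az": 0},{"tx": 0,"ty": 0,"tz": 0,"ax": 0,"ay": 0,"az": 0},{"tx": 0,"ty": 0,"tz": 0,"ax": 0,"ay": 0,"az": 0},{"tx": 0,"ty": 0,"tz": 0,"ax": 0,"ay": 0,"az": 0}]}}

```text
time: 12.78
tool_pos: [560.0, 118.5, 86.4]
orientation: [0.009, 1.304, 0.13]
ft_force: [-11.5, -0.5, 26.0]
gripper_width: 0.461
```

Emit:
{"api": "move_arm", "payload": {"steps": [{"tx": 0,"ty": 0,"tz": 0,"ax": 0,"ay": 0,"az": 0},{"tx": 0,"ty": 0,"tz": 0,"ax": 0,"ay": 0,"az": 0},{"tx": 0,"ty": 0,"tz": 0,"ax": 0,"ay": 0,"az": 0},{"tx": 0,"ty": 0,"tz": 0,"ax": 0,"ay": 0,"az": 0},{"tx": 0,"ty": 0,"tz": 0,"ax": 0,"ay": 0,"az": 0},{"tx": 0,"ty": 0,"tz": 0,"ax": 0,"ay": 0,"az": 0},{"tx": 0,"ty": 0,"tz": 0,"ax": 0,"ay": 0,"az": 0}]}}

```text
time: 13.37
tool_pos: [560.0, 118.5, 86.4]
orientation: [0.009, 1.304, 0.13]
ft_force: [-12.7, -2.7, 25.2]
gripper_width: 0.461
```

Emit:
{"api": "move_arm", "payload": {"steps": [{"tx": -0.06,"ty": 0,"tz": 0,"ax": 0,"ay": 0,"az": 0},{"tx": -0.1,"ty": 0,"tz": 0,"ax": 0,"ay": 0,"az": 0},{"tx": -0.3,"ty": 0,"tz": 0,"ax": 0,"ay": 0,"az": 0},{"tx": -0.4,"ty": 0,"tz": 0,"ax": 0,"ay": 0,"az": 0},{"tx": -0.4,"ty": 0,"tz": 0,"ax": 0,"ay": 0,"az": 0},{"tx": -0.4,"ty": 0,"tz": 0,"ax": 0,"ay": 0,"az": 0},{"tx": -0.4,"ty": 0,"tz": 0,"ax": 0,"ay": 0,"az": 0},{"tx": 0,"ty": 0,"tz": 0,"ax": 0,"ay": 0,"az": 0},{"tx": 0,"ty": 0,"tz": 0,"ax": 0,"ay": 0,"az": 0}]}}

```text
time: 14.12
tool_pos: [520.5, 113.8, 236.1]
orientation: [0.012, 1.301, 0.134]
ft_force: [-0.0, -0.3, -0.2]
gripper_width: 0.462
```

```bash
python3 - <<'E'
from h import *
p,R,s=pose(); print(s['time'],p,s['ft_force'])
a=cv2.imread('pics/scene0.png'); b=cv2.imread('pics/side0.png')
sc,d=vision.snapshot('scene'); sd,d=vision.snapshot('side')
k=lambda x:cv2.resize(x[220:370,340:540],None,fx=2,fy=2)
l=lambda x:cv2.resize(x[150:300,190:390],None,fx=2,fy=2)
cv2.imwrite('pics/f.png',np.vstack([np.hstack([k(a),k(sc)]),np.hstack([l(b),l(sd)])]))
cv2.imwrite('pics/fs.png',sd)
E
```

```text
14.1167 [520.50969797 113.79874072 236.09491649] [-0.00640157 -0.31967042 -0.24194432]
```

View pics/f.png

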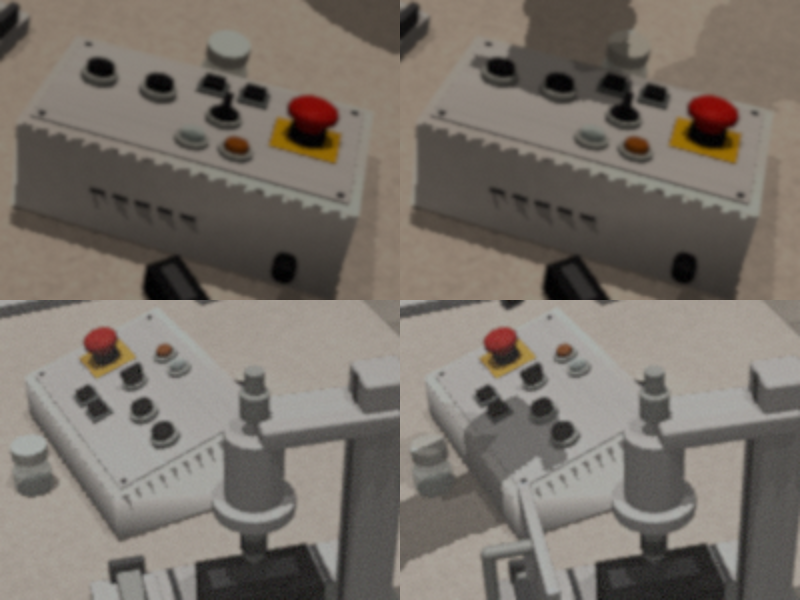

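View pics/fs.png

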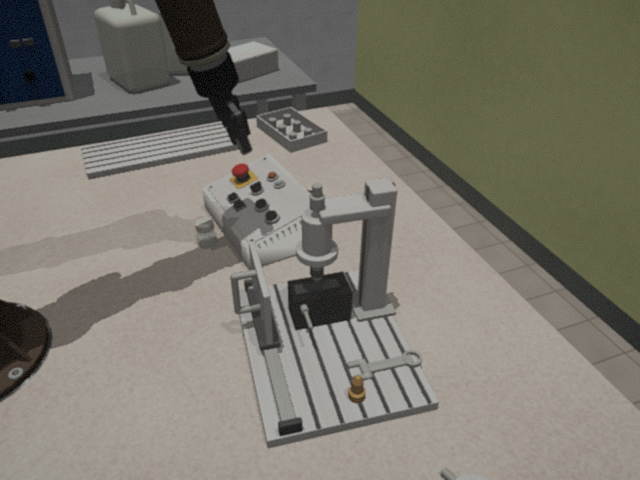

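The before and after pictures match: the console, loose parts and other controls have not moved, both buttons are up, and the guard is shut with its bar at (238,293). Handing in.

```bash
python3 -c "
from cell import arm
print(arm.hand_in())"
```

```text
the job is handed in; nothing more can be done
None
```

The job is handed in: the guard is shut and both reset buttons were pressed together, held and released, in that order. It was done by about 14 s of the allowed 54 s. No verdict was reported.

- **Guard:** I pushed the pull with closed fingertips until it hit a hard stop. The pushing force jumped from about 2 N to 29 N with almost no further movement. The side camera agrees with about 140 mm of travel, to within a few mm.
- **Reset buttons:** I used one fingertip per button, pressing along the face normal. Both went down together at a balanced 25–30 N (about 40 N at the peak), held for about 2.9 s by my estimate, and sprang back up. I judged button travel from force and pictures, since the joint values can't be read.
- **Final pictures:** The console, jar, wrench, nozzle, holder and other controls look unmoved, and the arm is about 14 cm clear with no contact force.
- **Disagreement:** The wrist camera put the buttons about 4 mm nearer the console's front edge than the two fixed cameras did. I aimed between the two, well within the button size.

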